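Sort the leftover fittings, then set the cable-entry cap a quarter turn off its seat

ROBOT

A 6-joint arm with a two-finger parallel gripper is mounted at the origin on the work surface. World frame = base frame: x ahead of the robot, y to its left, z up, the work surface at z = 0. Lengths are in m, angles in rad, forces in N, time in s.
With the tool pointing down it reaches from about 0.425 to 1.125 m from the base axis. Payload 14.9 kg.
Tool frame: the origin (TCP) lies at the very end of the fingers, on their centre line; the grasp point (between the pads) lies 19 mm behind it; z points along the fingers, y is the direction in which the jaws open and shut (so a half turn about z gives the same grasp; the last joint's range is limited). The gripper opens to 91 mm and grips with 3 to 60 N. Pads are 32 mm wide; open, the fingers measure 118 mm over their backs; the gripper's body (76 mm by 178 mm) begins 60 mm behind the grasp point.
Start: joints at [-1.202, 0.379, 1.734, -0, 1.028, -0.033], TCP at [0.274, -0.644, 0.214] pointing down, gripper open.
Joint ranges: [-2.77, 2.77], [-0.74, 2.19], [0, 2.66], [-1.06, 4.2], [0.31, 2.87], [-3.08, 3.08]. Speed limits (rad/s): [1.89, 1.89, 2.39, 3.14, 3.14, 3.14].

INTERFACE

Orientations are given as a unit quaternion [x, y, z, w].
In Python, from bench import * gives the robot as it stands. The module is installed in compiled form; this text tells all that it offers.
- The arm moves only by the tool arm_command, never from a script. Its argument "moves" is one flat list of numbers, 7 for each row, row after row: the opening, from 0 (shut) to 1 (fully open), then the shift along the world's x, y, z scaled (see below), then the turn, a rotation vector about the world's x, y, z scaled (see below). In form: [grip, dx, dy, dz, ax, ay, az, grip, dx, dy, dz, ax, ay, az, ...]. A call has 1 to 10 rows; each row shifts and turns the pose as measured when the row begins; what a row does not reach is not made up. The controller multiplies each number of a shift by 50 cm and each number of a turn by pi rad. A row lasts 1/8 s, in which the tool goes at most 62.5 mm and 10.7 degrees, less where a joint would pass 70% of its speed; a pose out of reach is approached as far as the arm can. A call with a number of a shift or a turn outside -1 to 1 is refused whole. A call with a gripper value outside its range is refused whole. The fingers move at their own pace and stop on an object; "newtons" is the grip in N (left out, the last holds). Time passes only in rows, so rows that do not move let the fingers close. It gives the time, the measured TCP pose, the force and the opening at its end, in the units of the state.
- observe(): the state, without advancing time (a new reading comes with each control period).
- grab_frame(name): name is "scene" or "top"; returns (picture, depth): 480x640x3 uint8, red, green, blue; 480x640 float32, m along the optical axis (not along the pixel's ray), 0 where there is no reading.
- camera_params(name): a dict with "vertical_fov" (degrees; the focal length in pixels is half the picture's height over the tangent of half this angle, whatever the lens; pixels are square), "cx", "cy" (the principal point, pixels), "k1" (the pictures are not rectified: a ray, as slopes to the right and down, at radius r is drawn at 1 + k1 r^2 times it, then the intrinsics apply), "eye" and "orientation" of the camera in the world. Camera axes: x right, y down, z forward; pixel columns grow to the right and rows downward; lengths in m; the calibration is good to about 2 mm. A picture is of the moment at which its call begins. camera_params takes no time and is no camera call.
- job_done(): hands the job in, once; it reports no verdict.
The state is a dict: "t": time; "joint_pos": joint angles; "qd": joint speeds; "joint_torque": joint torques, N m; "tool_pos": TCP position; "orientation": TCP orientation; "ft_force": force on the tool from outside, world axes, zero at the start; "moment": the same for the moment, N m; "finger_gap": opening from 0.0 (shut) to 1.0 (fully open).
Only numpy, scipy, OpenCV 4.12 (cv2) and the standard library are available. Lean on these libraries where they do the work, as an engineer would, in place of code of your own. Each camera call takes 0.05 s, during which the arm holds its last target.

TASK

Clear the leftovers by type first: put both square cable clips in the square bin and the round blanking plug in the round tub. Then screw the knurled cap on top of the splice box clockwise until it bottoms out, back it off a quarter turn so that a cable can still be fed through, and finish still gripping the cap between the fingers at that setting (do not let go). Leave the screwdriver, the black splice cassette and the white bottle where they are.

Things in the scene. Friction and masses are not known exactly. Their poses are not given: they have to be found in the camera images.
- splice_box: Light grey splice box lying on its back, fixed to the bench, 160 (x) x 130 (y) x 56 mm high; origin: centre of its underside, z up. The knurled cap's vertical axis is 30 mm to its -x side of the centre (at box y = 0), over a black round flange of 58 mm diameter that ends 64 mm above the bench. A flat blanked entry (no more than 63 mm above the bench) is at box x = +45 mm.
- gland_cap: Grey knurled round cap already started on the thread of the box's cable entry, axis vertical, 40 mm diameter, 32 mm tall (sides straight for the lower 26 mm, then a chamfer), with a small rib on top that points along its own x axis. Origin: centre of its underside, 68 mm above the bench when bottomed out. Right-hand thread, 4 mm per turn: clockwise from above screws it down; it stays where it is left (thread friction about 0.1 N m).
- cap_grip (a point): Point on the cap's axis, 16 mm above its underside: the height to grip it; turns and rises with the cap.
- cap_turn (a joint): Turn of the cap on its thread, rad: 0 = bottomed out against a hard stop, grows as it is unscrewed (counter-clockwise from above); starts between 1.8 and 3.0, cannot go over 3.4. A quarter turn off the stop is 1.57.
- square_bin: Grey plastic square open bin, fixed, 120 x 120 mm outside, 42 mm high, walls 4 mm, floor under 6 mm thick; origin: centre of its underside, sides along its x and y.
- round_tub: Grey round open tub, fixed, 120 mm outside diameter at the rim (112 mm at the foot), 42 mm high, wall 4 mm, floor under 6 mm thick; origin: centre of its underside.
- clip_a: Black plastic square cable clip, a square ring 40 x 40 mm and 30 mm tall, walls 7 mm, lying with its hole upward; origin: centre of its underside, sides along its x and y. About 20 g.
- clip_b: A second clip, same as clip_a.
- plug: Black round blanking plug standing on its head: head 44 mm diameter and 12 mm thick at the bottom, threaded shank 32 mm diameter rising from it to 34 mm above the bench; origin: centre of the underside of the head. About 30 g.
- screwdriver: Bystander: black-handled screwdriver about 200 mm long, lying to the robot's right, roughly pointing ahead.
- cassette: Bystander: flat black splice cassette, 110 x 150 x 12 mm, lying to the robot's left.
- cleaner: Bystander: plain white bottle, 52 mm diameter, 130 mm tall, standing to the robot's right.

How it is judged:
On the way, in this order (a step that is already met when the one before it is completed fails the run):
1. both clips lie in the square bin and the plug in the round tub, let go (x of clip_a in the frame of square_bin between -0.056 and 0.056 m and y of clip_a in the frame of square_bin between -0.056 and 0.056 m and z of each of clip_a, clip_b in the frame of square_bin below 0.042 m and contact force between the fingers and clip_a below 0.1 N and x of clip_b in the frame of square_bin between -0.056 and 0.056 m and y of clip_b in the frame of square_bin between -0.056 and 0.056 m and contact force between the fingers and clip_b below 0.1 N and horizontal distance between plug and round_tub below 0.056 m and z of plug in the frame of round_tub below 0.042 m and contact force between the fingers and plug below 0.1 N), for 0.1 s.
2. the cap has been screwed down to its stop (value of joint cap_turn below 0.12 rad), for 0.1 s.
At the end, for the whole second after the job is handed in: Both clips inside the square bin and the plug inside the round tub; the cap stands a quarter turn off its stop (1.57 rad, within 0.4 rad), not turning, and the fingers still grip it with more than 3 N: the grasp point is within 15 mm of the cap's axis and 30 mm of its grip point (all of step 1 and value of joint cap_turn between 1.17 and 1.97 rad and velocity of joint cap_turn between -0.1 and 0.1 rad/s and contact force between the fingers and gland_cap above 3 N and distance between the grasp point and cap_grip below 0.03 m and horizontal distance between the grasp point and cap_grip below 0.015 m); the arm keeps its last pose, push and grip.
It fails at once if the screwdriver was moved by more than 30 mm (distance of screwdriver from where it was at the start of the episode above 0.03 m).
It fails at once if the splice cassette was moved by more than 30 mm (distance of cassette from where it was at the start of the episode above 0.03 m).
It fails at once if the bottle was moved by more than 30 mm (distance of cleaner from where it was at the start of the episode above 0.03 m).
It also fails if it takes over 72 s, if anything falls off the work surface, if the arm or the gripper's body presses on something with over 40 N, if the wrist force passes 120 N, or if a joint passes its speed limit or range.

## Working session

There is one attempt and no reset: what is moved stays moved. The work goes in short steps, Python scripts to look and compute and a tool call to move; the robot and the scene stay as the last step left them, time stands still between calls to the robot, and variables do not carry over. Pictures are saved under pics/ and viewed, and the job is handed in when it is done.

Besides the shell and the picture viewer there is one more tool, called after "Emit:" as name(argument=value, ...), one argument or row to a line, values as JSON. arm_command: Moves the arm, as the interface text tells. Shifts and turns lie within -1 to 1; 1 stands for 50 cm of shift or pi rad of turn. Its arguments: {"type":"object","properties":{"moves":{"type":"array"},"newtons":{"type":"number"}},"required":["moves"]}

```bash
mkdir -p pics
python3 - <<'E'
from bench import *
import cv2,numpy as np
s=observe();print(s)
for n in("scene","top"):
    p,d=grab_frame(n);print(camera_params(n))
    cv2.imwrite(f"pics/{n}0.png",cv2.cvtColor(p,cv2.COLOR_RGB2BGR));np.save(f"{n}0.npy",d)
E
```

```text
{'t': 0.0, 'joint_pos': array([-1.20230935e+00,  3.79394486e-01,  1.73479263e+00,  4.95719151e-06,
        1.02846994e+00, -3.32783071e-02]), 'qd': array([0.00237538, 0.00053642, 0.00064887, 0.00013383, 0.00190425,
       0.00189932]), 'joint_torque': array([-1.18094380e-03, -7.63715744e+01, -4.34373450e+01,  6.50609960e-02,
        4.23878292e-02, -2.60707509e-05]), 'tool_pos': array([ 0.27359774, -0.64388698,  0.21329222]), 'orientation': array([ 9.79890959e-01,  1.99533017e-01, -8.66898765e-05, -5.25098840e-04]), 'ft_force': array([0.29220085, 1.06394777, 0.31156139]), 'moment': array([-0.03829545,  0.04107466, -0.03371754]), 'finger_gap': 1.0050956529202102}
{'vertical_fov': 45.1259121360398, 'cx': 311.6790391448715, 'cy': 248.02281589259132, 'k1': -0.09832556144192617, 'eye': array([1.02909085, 0.80578905, 1.15885251]), 'orientation': array([ 0.27062166,  0.89640287, -0.33785002, -0.09530576])}
{'vertical_fov': 42.83954543107997, 'cx': 313.73977454993803, 'cy': 247.18591475627147, 'k1': -0.0002582575739226474, 'eye': array([0.32139725, 0.01900866, 1.55227334]), 'orientation': array([ 0.7146361 , -0.69602695,  0.0517158 , -0.04655321])}
```

View pics/top0.png

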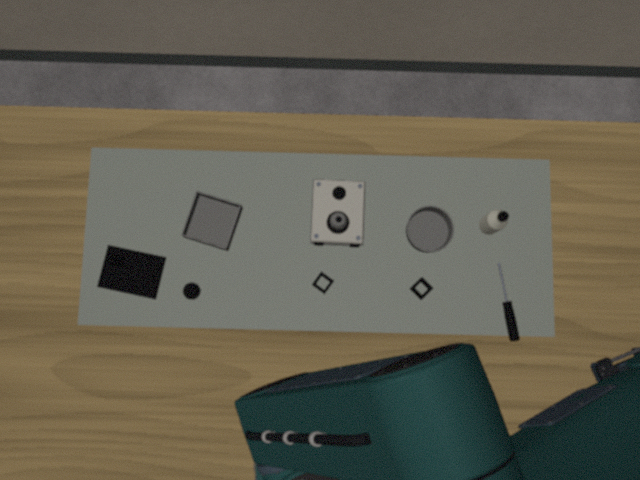

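View pics/scene0.png

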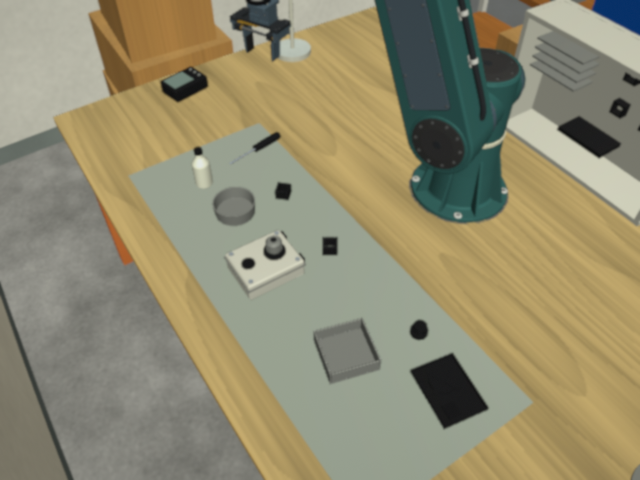

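The top view shows the bin (213,221), box (338,212) with cap (338,221), tub (429,230), the clips (323,282) and (421,288), the plug (191,291), cassette, bottle and screwdriver. I'll enlarge the crops and measure.

```bash
cat > h.py <<'E'
import numpy as np,cv2
from scipy.spatial.transform import Rotation as R
from bench import *
def K(n):
    c=camera_params(n);f=240/np.tan(np.radians(c['vertical_fov'])/2);return c,f
def p2w(n,u,v,z):
    c,f=K(n);xd=np.array([(u-c['cx'])/f,(v-c['cy'])/f]);x=xd.copy()
    for _ in range(20): x=xd/(1+c['k1']*(x@x))
    r=R.from_quat(c['orientation']).apply([x[0],x[1],1]);e=np.array(c['eye'])
    return e+r*(z-e[2])/r[2]
def w2p(n,P):
    c,f=K(n);q=R.from_quat(c['orientation']).inv().apply(np.atleast_2d(P)-c['eye']);x=q[:,:2]/q[:,2:]
    x=x*(1+c['k1']*(x**2).sum(1,keepdims=True));return x*f+[c['cx'],c['cy']]
def p2d(n,u,v,d):
    c,f=K(n);xd=np.array([(u-c['cx'])/f,(v-c['cy'])/f]);x=xd.copy()
    for _ in range(20): x=xd/(1+c['k1']*(x@x))
    return np.array(c['eye'])+R.from_quat(c['orientation']).apply(np.array([x[0],x[1],1])*d)
def crop(img,u,v,w,h,s,out):
    im=cv2.imread(img)[v:v+h,u:u+w];cv2.imwrite(out,cv2.resize(im,None,fx=s,fy=s,interpolation=cv2.INTER_CUBIC))
def shot(n,name):
    p,d=grab_frame(n);cv2.imwrite(name,cv2.cvtColor(p,cv2.COLOR_RGB2BGR));return p,d
E
python3 - <<'E'
from h import *
crop("pics/top0.png",175,170,100,75,8,"pics/c1.png")
crop("pics/top0.png",295,170,100,75,8,"pics/c2.png")
crop("pics/top0.png",395,190,120,75,6,"pics/c3.png")
a=[]
im=cv2.imread("pics/top0.png")
for u,v in((323,282),(421,288),(191,291)):
    a.append(cv2.resize(im[v-15:v+15,u-12:u+13],None,fx=10,fy=10,interpolation=cv2.INTER_CUBIC))
cv2.imwrite("pics/c4.png",np.hstack(a))
d=np.load("top0.npy");print("depth z", [p2d("top",u,v,d[v,u])for u,v in((323,282),(316,282),(421,288),(213,221),(429,230),(338,218),(191,291),(300,300),(320,190))])
# auto: dark blobs
g=cv2.cvtColor(im,cv2.COLOR_BGR2GRAY)
for nm,(u,v),z in(("clipA",(323,282),.03),("clipB",(421,288),.03),("plug",(191,291),.034)):
    m=np.zeros_like(g);m[v-16:v+16,u-16:u+16]=(g[v-16:v+16,u-16:u+16]<75)*255
    c=max(cv2.findContours(m,cv2.RETR_EXTERNAL,cv2.CHAIN_APPROX_NONE)[0],key=cv2.contourArea)
    r=cv2.minAreaRect(c);print(nm,r,p2w("top",*r[0],z))
E
```

```text
depth z [array([ 0.45022156, -0.01539807, -0.00105235]), array([0.44746694, 0.00269987, 0.026574  ]), array([ 0.4416999 , -0.26542784, -0.00311849]), array([ 0.60051631,  0.27199261, -0.00368226]), array([ 0.59053617, -0.28413265,  0.00587778]), array([ 0.59678851, -0.04553064,  0.10388805]), array([0.41671271, 0.31289447, 0.02784448]), array([ 0.40310196,  0.04178716, -0.00259279]), array([ 0.67626907, -0.00119582,  0.0543339 ])]
clipA ((322.48004150390625, 282.3599853515625), (15.600000381469727, 16.0), 36.869895935058594) [ 0.44671317 -0.01343555  0.03      ]
clipB ((420.9999694824219, 288.0), (15.556351661682129, 16.970565795898438), 45.0) [ 0.43913833 -0.25937134  0.03      ]
plug ((191.0, 290.5), (15.0, 16.0), 90.0) [0.41756462 0.31177399 0.034     ]
```

View pics/c1.png

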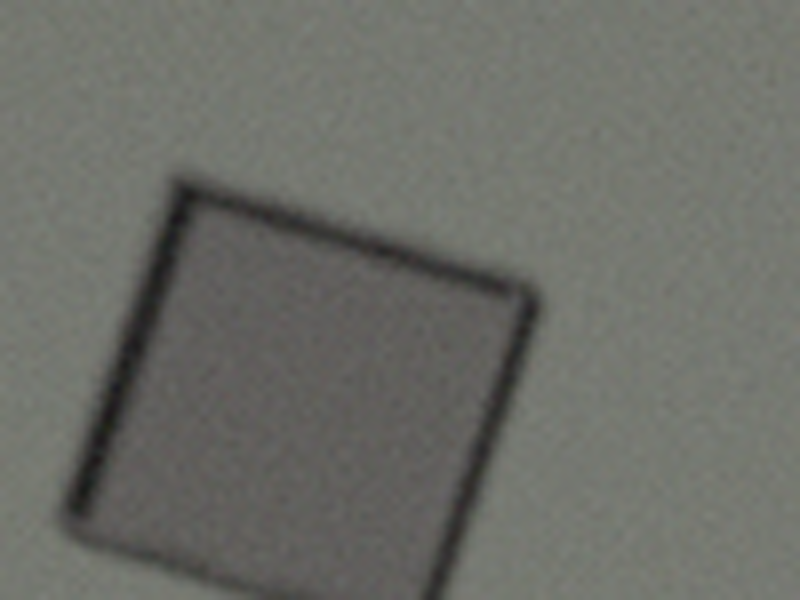

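View pics/c2.png

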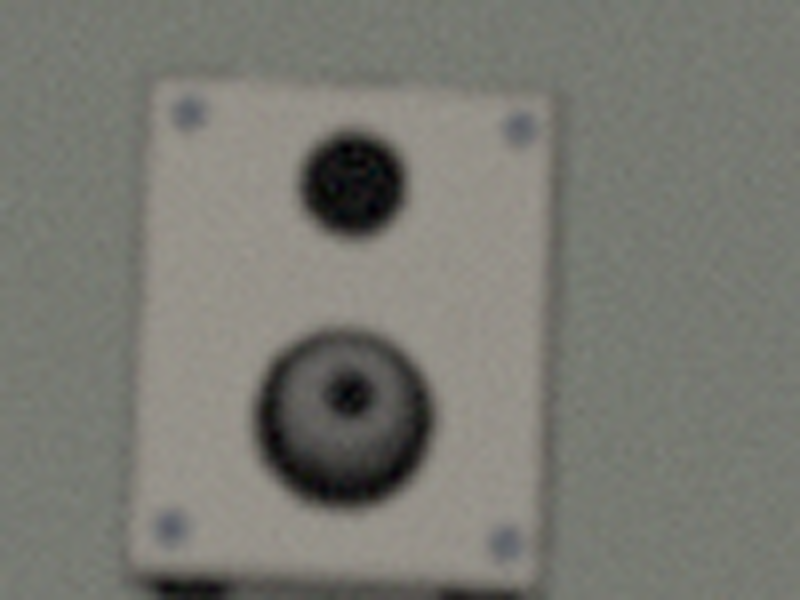

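View pics/c3.png

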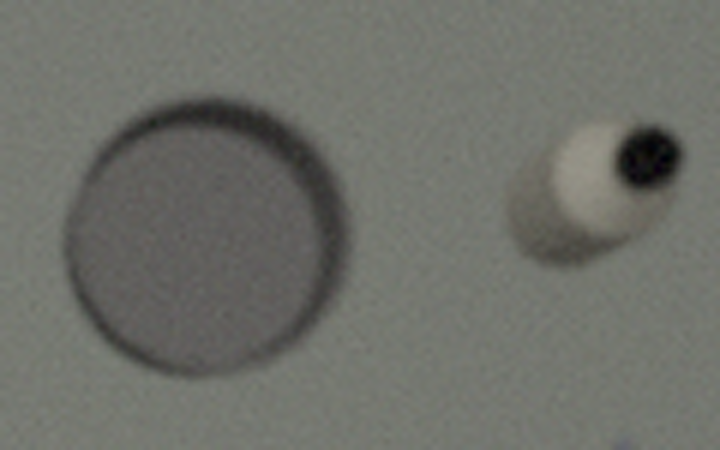

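View pics/c4.png

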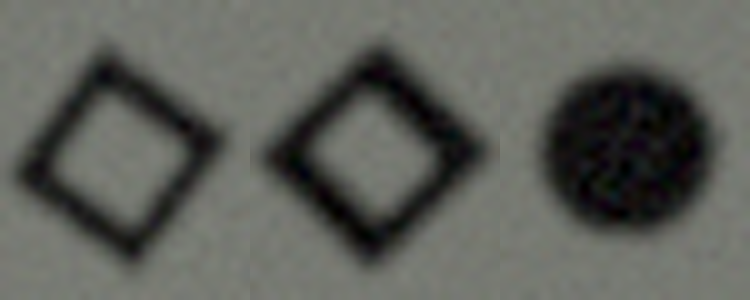

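```bash
cat > fit.py <<'E'
from h import *
from scipy.optimize import minimize
def circ(r,z):
    t=np.linspace(0,2*np.pi,48,endpoint=False);return np.c_[r*np.cos(t),r*np.sin(t),0*t+z]
def sq(a,z):
    return np.array([[x,y,z]for x in(-a,a)for y in(-a,a)])
def fit(imgs,M,x0,hole=None):
    best=None
    def cost(p,full=False):
        tot=0
        c,s=np.cos(p[2]),np.sin(p[2]);Rz=np.array([[c,-s,0],[s,c,0],[0,0,1]])
        for n,g,(u,v),w in imgs:
            h=cv2.convexHull(((w2p(n,M@Rz.T+[p[0],p[1],0])-[u-w,v-w]+.5)*8*16-8).astype(np.int32).reshape(-1,1,2))
            m=np.zeros((16*w,16*w),np.uint8);cv2.fillConvexPoly(m,h,255,shift=4)
            m=cv2.GaussianBlur(m,(0,0),6);m=cv2.resize(m,(2*w,2*w),interpolation=cv2.INTER_AREA)/255.
            t=g[v-w:v+w,u-w:u+w].astype(float)
            A=np.c_[m.ravel(),np.ones(m.size)]
            wt=np.ones(m.size)
            if hole:
                hp=((w2p(n,[[p[0],p[1],.03],[p[0],p[1],.0]])-[u-w,v-w]))
                yy,xx=np.mgrid[:2*w,:2*w]
                for q in hp: wt[(np.hypot(xx-q[0],yy-q[1])<5).ravel()]=0
            r=(A@np.linalg.lstsq(A*wt[:,None],t.ravel()*wt,rcond=None)[0]-t.ravel())*wt;tot+=(r**2).sum()/wt.sum()
        return tot
    rs=[]
    for a in x0[2]:
        for _ in range(1):
            S=np.array([[x0[0],x0[1],a]]*4)+np.array([[0,0,0],[.008,0,0],[0,.008,0],[0,0,.3]])
            rs.append(minimize(cost,S[0],method='Nelder-Mead',options=dict(initial_simplex=S,xatol=1e-4,fatol=1e-3)))
    return min(rs,key=lambda r:r.fun)
if __name__=="__main__":
    g={n:cv2.cvtColor(cv2.imread(f"pics/{n}0.png"),cv2.COLOR_BGR2GRAY)for n in("top","scene")}
    cl=np.r_[sq(.02,0),sq(.02,.03)];pl=np.r_[circ(.022,0),circ(.022,.012),circ(.016,.034)]
    fl=np.r_[circ(.029,.056),circ(.029,.064)]
    for nm,M,x0,h,ang in(("A",cl,(.447,-.013),1,(.2,.6,1.,1.4)),("B",cl,(.439,-.259),1,(.2,.6,1.,1.4)),("plug",pl,(.4175,.312),None,(0,))):
        P=[*x0,0.015]
        im=[(n,g[n],tuple(np.round(w2p(n,P)[0]).astype(int)),14)for n in g]
        for sel in(im[:1],im[1:],im):
            r=fit(sel,M,(*x0,ang),h);print(nm,[q[0]for q in sel],r.x.round(4),round(r.fun,1))
    def P(u,v,z):return p2w("top",u,v,z).round(4)
    print("box from screws",P(338.25,210.9,.056),"entry",P(295+44,170+23,.06),"flange",P(338.1,222.2,.064))
    print("screws",[P(295+a/8,170+b/8,.056)for a,b in((188,112),(520,128),(171,526),(505,544))])
    print("bin corners",[P(175+a/8,170+b/8,.042)for a,b in((178,183),(535,292))],"tub",P(395+207/6,190+238/6,.042), P(395+66/6,190+240/6,.042),P(395+350/6,190+236/6,.042))
E
python3 fit.py
python3 - <<'E'
from h import *
crop("pics/scene0.png",215,215,100,75,8,"pics/s1.png")
crop("pics/scene0.png",300,310,100,75,8,"pics/s2.png")
crop("pics/top0.png",175,185,100,75,8,"pics/c1b.png")
E
```

```text
A ['top'] [ 0.4478 -0.0136  0.963 ] 94.3
A ['scene'] [ 0.4486 -0.0162  0.9774] 61.8Traceback (most recent call last):
  File "fit.py", line 39, in <module>
    r=fit(sel,M,(*x0,ang),h);print(nm,[q[0]for q in sel],r.x.round(4),round(r.fun,1))
  File "fit.py", line 29, in fit
    rs.append(minimize(cost,S[0],method='Nelder-Mead',options=dict(initial_simplex=S,xatol=1e-4,fatol=1e-3)))
              ~~~~~~~~^^^^^^^^^^^^^^^^^^^^^^^^^^^^^^^^^^^^^^^^^^^^^^^^^^^^^^^^^^^^^^^^^^^^^^^^^^^^^^^^^^^^^^
    res = _minimize_neldermead(fun, x0, args, callback, bounds=bounds,
                               **options)
    fxr = func(xr)
    fx = function(np.copy(x), *(wrapper_args + args))
  File "fit.py", line 13, in cost
    h=cv2.convexHull(((w2p(n,M@Rz.T+[p[0],p[1],0])-[u-w,v-w]+.5)*8*16-8).astype(np.int32).reshape(-1,1,2))
                       ~~~^^^^^^^^^^^^^^^^^^^^^^^^
  File "h.py", line 12, in w2p
    c,f=K(n);q=R.from_quat(c['orientation']).inv().apply(np.atleast_2d(P)-c['eye']);x=q[:,:2]/q[:,2:]
        ~^^^
  File "h.py", line 5, in K
    c=camera_params(n);f=240/np.tan(np.radians(c['vertical_fov'])/2);return c,f
ValueError: time passes only in moves, steps and waits
```

View pics/s1.png

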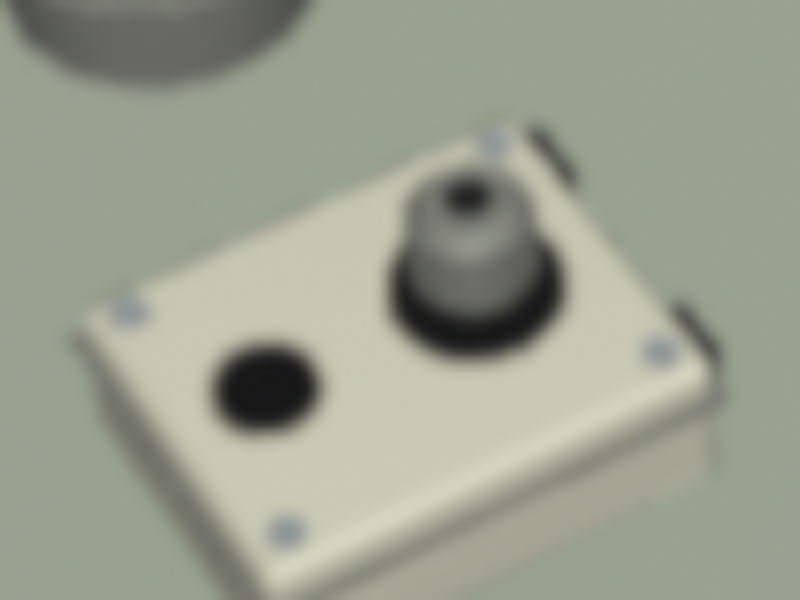

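View pics/c1b.png

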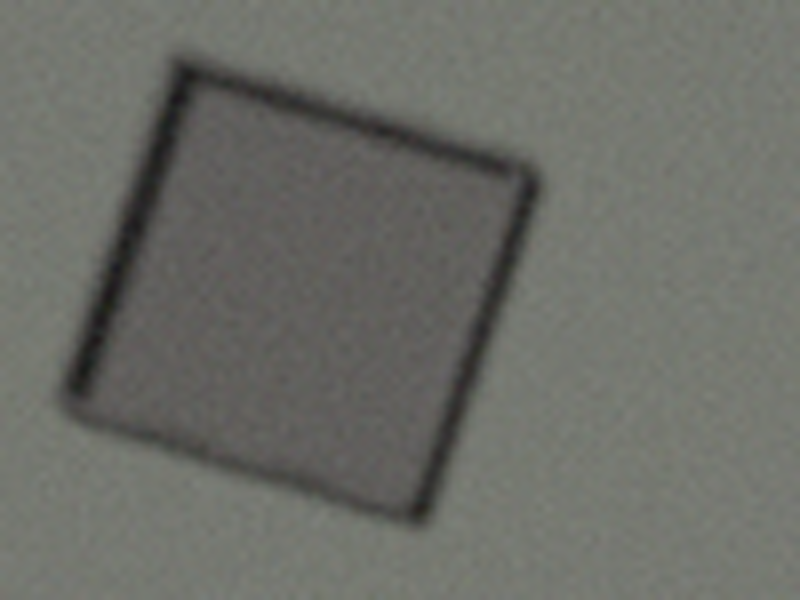

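Camera parameter calls seem to be limited per script, so I'll cache them in a file.

```bash
python3 - <<'E'
from bench import *
import pickle
pickle.dump({n:camera_params(n) for n in("top","scene")},open("cam.pkl","wb"));print(observe()['t'])
E
sed -i 's/^def K(n):/import pickle\nCAM=pickle.load(open("\.\/cam.pkl","rb"))\ndef K(n):/; s/c=camera_params(n);/c=CAM[n];/' h.py
cat >> fit.py <<'E'
    def S(u,v,z):return p2w("scene",215+u/8,215+v/8,z).round(4)
    print("scene screws",[S(a,b,.056)for a,b in((130,310),(490,143),(287,530),(660,352))],"entry",S(266,387,.06),"flange",S(478,287,.064))
    print("bin",[P(175+a/8,185+b/8,.042)for a,b in((178,60),(540,170),(425,523),(65,410))])
E
time python3 fit.py
```

```text
0.1
A ['top'] [ 0.4478 -0.0136  0.963 ] 94.3
A ['scene'] [ 0.4486 -0.0162  0.9774] 61.8
A ['top', 'scene'] [ 0.4488 -0.0148  0.9474] 199.9
B ['top'] [ 0.4402 -0.2618  0.7998] 91.7
B ['scene'] [ 0.4408 -0.2648  2.3871] 59.6
B ['top', 'scene'] [ 0.4409 -0.2631  0.7948] 211.8
plug ['top'] [ 0.4192  0.3163 -0.0892] 98.8
plug ['scene'] [0.4211 0.3151 0.2562] 212.9
plug ['top', 'scene'] [ 0.4203  0.3156 -0.1046] 366.1
box from screws [ 0.6239 -0.0479  0.056 ] entry [ 0.6686 -0.0487  0.06  ] flange [ 0.5938 -0.0478  0.064 ]
screws [array([0.6911, 0.003 , 0.056 ]), array([ 0.6889, -0.1012,  0.056 ]), array([0.5598, 0.005 , 0.056 ]), array([ 0.5569, -0.0985,  0.056 ])]
bin corners [array([0.6632, 0.3077, 0.042 ]), array([0.6313, 0.1939, 0.042 ])] tub [ 0.5851 -0.2783  0.042 ] [ 0.5827 -0.2193  0.042 ] [ 0.5876 -0.3382  0.042 ]
scene screws [array([ 0.6903, -0.1025,  0.056 ]), array([ 0.559 , -0.1002,  0.056 ]), array([0.6921, 0.0018, 0.056 ]), array([0.5607, 0.0054, 0.056 ])] entry [ 0.6712 -0.0478  0.06  ] flange [ 0.5972 -0.0431  0.064 ]
bin [array([0.6641, 0.3077, 0.042 ]), array([0.632 , 0.1924, 0.042 ]), array([0.5192, 0.2234, 0.042 ]), array([0.5517, 0.3371, 0.042 ])]
real	0m16.999s
user	0m28.302s
sys	0m6.320s
```

Emit:
arm_command(
  moves=[1,0.042,0.095,-0.023,0,0,0.016,1,0.042,0.095,-0.023,0,0,0.016,1,0.042,0.095,-0.023,0,0,0.016,1,0.042,0.095,-0.023,0,0,0.016,1,0.042,0.095,-0.023,0,0,0.016,1,0.042,0.095,-0.023,0,0,0.016,1,0.042,0.095,-0.023,0,0,0.016,1,0.042,0.095,-0.023,0,0,0.016],
  newtons=15,
)

```text
t: 1.1
tool_pos: [0.4432, -0.2544, 0.1182]
orientation: [0.919, 0.395, 0.0, -0.0]
ft_force: [1.2, -0.8, 0.6]
finger_gap: 1.002
```

```bash
cat > go.py <<'E'
import sys
from bench import *
import numpy as np
from scipy.spatial.transform import Rotation as R
# go.py x y z theta rows
s=observe();p=s['tool_pos'];M=R.from_quat(s['orientation']).as_matrix()
th=np.arctan2(M[1,1],M[0,1])
print('t',round(s['t'],3),'p',p.round(4),'th',th.round(3),'zdir',M[:,2].round(3),'q6',s['joint_pos'][5].round(3),'gap mm',round(91*s['finger_gap'],1),'F',s['ft_force'].round(1),'M',s['moment'].round(2))
if len(sys.argv)>1:
    x,y,z,t,n=map(float,sys.argv[1:])
    d=np.array([x,y,z])-p;dt=t-th
    tilt=np.cross(M[:,2],[0,0,-1])
    print('units/row',(d/.5/n).round(4),'tilt',(tilt/np.pi).round(4),'az',round(dt/np.pi/n,4),'az total',round(dt,3),'mm/row',(np.linalg.norm(d)/n*1000).round(1))
E
python3 go.py .4408 -.2632 .05 -.77 2
```

```text
t 1.1 p [ 0.4432 -0.2544  0.1182] th -0.759 zdir [-0.  0. -1.] q6 0.192 gap mm 91.1 F [ 1.2 -0.8  0.6] M [-0.04 -0.04 -0.01]
units/row [-0.0024 -0.0088 -0.0682] tilt [-0.0001 -0.     -0.    ] az -0.0017 az total -0.011 mm/row 34.4
```

Emit:
arm_command(
  moves=[1,-0.005,-0.018,-0.05,0,0,-0.003,1,0,0,-0.06,0,0,0,1,0,0,-0.06,0,0,0,1,0,0,-0.048,0,0,0,1,0,0,0,0,0,0],
)

```text
t: 1.72
tool_pos: [0.4413, -0.2592, 0.0053]
orientation: [0.919, 0.393, -0.0, -0.001]
ft_force: [-1.2, -0.3, -0.4]
finger_gap: 1.001
```

```bash
python3 go.py .4408 -.2632 .007 -.77 1
```

```text
t 1.725 p [ 0.4413 -0.2592  0.0053] th -0.762 zdir [-0.001  0.001 -1.   ] q6 0.185 gap mm 91.1 F [-1.2 -0.3 -0.4] M [-0.   -0.04  0.  ]
units/row [-0.0011 -0.0081  0.0034] tilt [-0.0004 -0.0004 -0.    ] az -0.0026 az total -0.008 mm/row 4.4
```

Emit:
arm_command(
  moves=[1,-0.001,-0.008,0.002,0,0,-0.003,0,0,0,0,0,0,0,0,0,0,0,0,0,0,0,0,0,0,0,0,0,0,0,0,0,0,0,0],
  newtons=20,
)

```text
t: 2.35
tool_pos: [0.4423, -0.2646, 0.0095]
orientation: [0.921, 0.389, 0.001, 0.001]
ft_force: [0.5, 0.1, 0.1]
finger_gap: 0.595
```

```bash
python3 go.py .4408 -.2632 .007 -.77 1
```

```text
t 2.35 p [ 0.4423 -0.2646  0.0095] th -0.772 zdir [ 0.002 -0.001 -1.   ] q6 0.187 gap mm 54.1 F [0.5 0.1 0.1] M [-0.03 -0.04 -0.02]
units/row [-0.0029  0.0027 -0.005 ] tilt [0.0004 0.0007 0.    ] az 0.0007 az total 0.002 mm/row 3.2
```

Emit:
arm_command(
  moves=[0,0,0,0,0,0,0,0,0,0,0,0,0,0,0,0,0,0,0,0,0,0,0,0,0.04,0,0,0],
)

```text
t: 2.85
tool_pos: [0.4415, -0.264, 0.0287]
orientation: [0.921, 0.389, 0.0, -0.0]
ft_force: [-0.1, -0.5, 0.3]
finger_gap: 0.441
```

```bash
python3 go.py .5853 .2409 .16 -.27 10
```

```text
t 2.85 p [ 0.4415 -0.264   0.0287] th -0.772 zdir [ 0.  0. -1.] q6 0.187 gap mm 40.1 F [-0.1 -0.5  0.3] M [-0.02 -0.03 -0.  ]
units/row [0.0288 0.101  0.0263] tilt [-0.0001  0.      0.    ] az 0.016 az total 0.502 mm/row 54.1
```

Emit:
arm_command(
  moves=[0,0.01,0.06,0.1,0,0,0.015,0,0.02,0.09,0.08,0,0,0.015,0,0.028,0.11,0.04,0,0,0.015,0,0.028,0.11,0,0,0,0.015,0,0.034,0.11,0,0,0,0.015,0,0.034,0.11,0,0,0,0.015,0,0.034,0.11,0,0,0,0.015,0,0.034,0.11,0,0,0,0.016,0,0.034,0.11,0,0,0,0.016,0,0.03,0.09,0,0,0,0.016],
)

```text
t: 4.1
tool_pos: [0.587, 0.2556, 0.1444]
orientation: [0.799, 0.601, 0.002, 0.001]
ft_force: [0.4, 0.3, -0.6]
finger_gap: 0.436
```

```bash
python3 go.py .5853 .2409 .06 -.27 2
```

```text
t 4.1 p [0.587  0.2556 0.1444] th -0.281 zdir [ 0.005  0.001 -1.   ] q6 0.656 gap mm 39.7 F [ 0.4  0.3 -0.6] M [-0.06 -0.08  0.01]
units/row [-0.0017 -0.0147 -0.0844] tilt [-0.0004  0.0016  0.    ] az 0.0017 az total 0.011 mm/row 42.9
```

Emit:
arm_command(
  moves=[0,-0.003,-0.029,-0.07,0,0,0.003,0,0,0,-0.07,0,0,0,0,0,0,-0.03,0,0,0],
)

```text
t: 4.47
tool_pos: [0.5869, 0.245, 0.0583]
orientation: [0.795, 0.607, 0.004, 0.001]
ft_force: [-0.5, 0.4, -0.2]
finger_gap: 0.439
```

```bash
python3 go.py .5853 .2409 .018 -.27 2
```

```text
t 4.475 p [0.5869 0.245  0.0583] th -0.266 zdir [ 0.008  0.003 -1.   ] q6 0.625 gap mm 40.0 F [-0.5  0.4 -0.2] M [-0.05 -0.06  0.02]
units/row [-0.0016 -0.0041 -0.0403] tilt [-0.0008  0.0026  0.    ] az -0.0007 az total -0.004 mm/row 20.3
```

Emit:
arm_command(
  moves=[0,-0.003,-0.008,-0.03,-0.001,0.0026,0,0,0,0,-0.03,0,0,0,0,0,0,-0.015,0,0,0,0,0,0,0,0,0,0],
)

```text
t: 4.97
tool_pos: [0.5858, 0.2405, 0.0193]
orientation: [0.795, 0.607, -0.0, 0.0]
ft_force: [0.2, -0.1, 0.4]
finger_gap: 0.438
```

```bash
python3 go.py .5853 .2409 .018 -.27 1
```

```text
t 4.975 p [0.5858 0.2405 0.0193] th -0.266 zdir [-0.    -0.001 -1.   ] q6 0.62 gap mm 39.8 F [ 0.2 -0.1  0.4] M [-0.06 -0.07  0.01]
units/row [-0.001   0.0007 -0.0026] tilt [ 0.0002 -0.0001  0.    ] az -0.0011 az total -0.004 mm/row 1.4
```

Emit:
arm_command(
  moves=[0.6,0,0,0,0,0,0,0.6,0,0,0,0,0,0,0.6,0,0,0,0,0,0,0.6,0,0,0.05,0,0,0,0.6,0,0,0.08,0,0,0,0.8,0,0,0.08,0,0,0,1,-0.02,-0.06,0.04,0,0,0],
)

```text
t: 5.85
tool_pos: [0.576, 0.2112, 0.1486]
orientation: [0.794, 0.608, 0.0, 0.0]
ft_force: [-0.1, -0.9, -0.0]
finger_gap: 0.788
```

```bash
python3 go.py .4488 -.0148 .12 -.616 6
```

```text
t 5.85 p [0.576  0.2112 0.1486] th -0.265 zdir [ 0.001 -0.    -1.   ] q6 0.579 gap mm 71.7 F [-0.1 -0.9 -0. ] M [-0.1  -0.1   0.03]
units/row [-0.0424 -0.0753 -0.0095] tilt [0.0001 0.0002 0.    ] az -0.0186 az total -0.351 mm/row 43.5
```

Emit:
arm_command(
  moves=[1,-0.043,-0.075,0,0,0,-0.019,1,-0.043,-0.075,0,0,0,-0.019,1,-0.043,-0.075,-0.01,0,0,-0.019,1,-0.043,-0.075,-0.01,0,0,-0.019,1,-0.043,-0.075,-0.02,0,0,-0.018,1,-0.043,-0.075,-0.02,0,0,-0.018],
)

```text
t: 6.6
tool_pos: [0.4456, -0.0187, 0.1229]
orientation: [0.89, 0.455, 0.004, 0.003]
ft_force: [0.2, 0.1, 0.3]
finger_gap: 1.005
```

```bash
python3 go.py .4488 -.0148 .008 -.616 4
```

```text
t 6.6 p [ 0.4456 -0.0187  0.1229] th -0.625 zdir [ 0.01  -0.001 -1.   ] q6 0.531 gap mm 91.5 F [0.2 0.1 0.3] M [ 0.   -0.08  0.02]
units/row [ 0.0016  0.002  -0.0574] tilt [0.0004 0.0033 0.    ] az 0.0007 az total 0.009 mm/row 28.7
```

Emit:
arm_command(
  moves=[1,0.006,0.008,-0.06,0,0.003,0.002,1,0,0,-0.06,0,0,0,1,0,0,-0.06,0,0,0,1,0,0,-0.04,0,0,0,1,0,0,0,0,0,0],
)

```text
t: 7.22
tool_pos: [0.4483, -0.0172, 0.0113]
orientation: [0.89, 0.456, 0.002, 0.002]
ft_force: [-0.5, -0.5, 0.6]
finger_gap: 1.0
```

```bash
python3 go.py .4488 -.0148 .008 -.616 1
```

```text
t 7.225 p [ 0.4483 -0.0172  0.0113] th -0.624 zdir [ 0.004 -0.002 -1.   ] q6 0.537 gap mm 91.0 F [-0.5 -0.5  0.6] M [-0.   -0.06 -0.05]
units/row [ 0.0011  0.0048 -0.0066] tilt [0.0005 0.0013 0.    ] az 0.0025 az total 0.008 mm/row 4.1
```

Emit:
arm_command(
  moves=[0,0.001,0.005,-0.004,0,0.001,0.002,0,0,0,0,0,0,0,0,0,0,0,0,0,0,0,0,0,0,0,0,0,0,0,0,0,0,0,0,0,0,0,0,0,0,0,0,0,0,0,0,0,0,0,0,0,0.04,0,0,0],
)

```text
t: 8.22
tool_pos: [0.4497, -0.0146, 0.0314]
orientation: [0.888, 0.459, 0.001, 0.001]
ft_force: [0.6, -0.3, 0.5]
finger_gap: 0.436
```

```bash
python3 go.py .5987 .2891 .14 -.27 7
```

```text
t 8.225 p [ 0.4497 -0.0146  0.0314] th -0.617 zdir [ 0.003 -0.002 -1.   ] q6 0.536 gap mm 39.7 F [ 0.6 -0.3  0.5] M [-0.02 -0.06  0.02]
units/row [0.0426 0.0868 0.031 ] tilt [0.0006 0.0009 0.    ] az 0.0158 az total 0.347 mm/row 50.7
```

Emit:
arm_command(
  moves=[0,0,0.06,0.1,0,0,0.016,0,0.035,0.087,0.08,0,0.001,0.016,0,0.047,0.087,0.04,0,0,0.016,0,0.047,0.087,0,0,0,0.016,0,0.047,0.087,0,0,0,0.016,0,0.047,0.087,0,0,0,0.016,0,0.047,0.087,0,0,0,0.015,0,0.03,0.03,0,0,0,0],
)

```text
t: 9.22
tool_pos: [0.6023, 0.3016, 0.1466]
orientation: [0.792, 0.61, 0.001, 0.001]
ft_force: [-0.8, -1.6, -0.2]
finger_gap: 0.436
```

```bash
python3 go.py .5987 .2891 .020 -.27 4;python3 - <<'E'
from h import *
shot("top","pics/t1.png");crop("pics/t1.png",160,170,120,90,6,"pics/t1c.png")
E
```

```text
t 9.225 p [0.6023 0.3016 0.1466] th -0.259 zdir [ 0.002 -0.001 -1.   ] q6 0.69 gap mm 39.7 F [-0.8 -1.6 -0.2] M [-0.09 -0.04  0.01]
units/row [-0.0018 -0.0063 -0.0633] tilt [0.0002 0.0006 0.    ] az -0.0009 az total -0.011 mm/row 31.8
```

View pics/t1c.png

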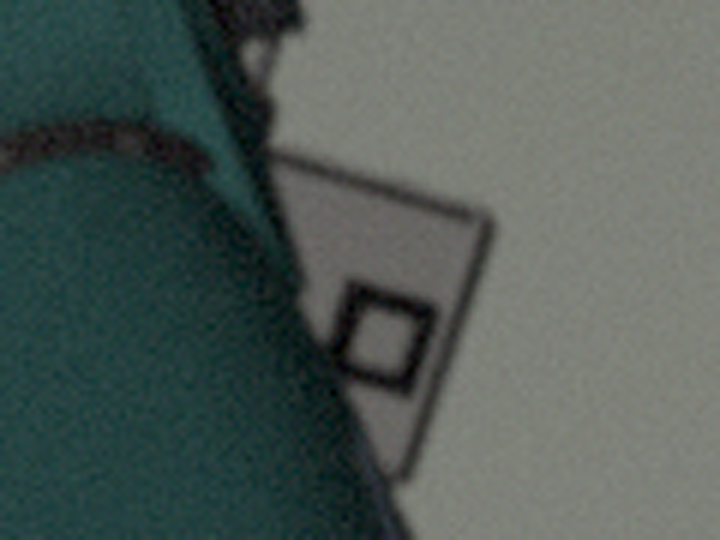

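Clip B lies in the right half of the bin (crop 388,340), aligned with the walls. The left half is free for clip A.

Emit:
arm_command(
  moves=[0,-0.007,-0.025,-0.07,0,0,-0.003,0,0,0,-0.07,0,0,0,0,0,0,-0.065,0,0,0,0,0,0,-0.03,0,0,0,0,0,0,0,0,0,0],
)

```text
t: 9.9
tool_pos: [0.5991, 0.2884, 0.0262]
orientation: [0.796, 0.606, 0.001, 0.001]
ft_force: [-0.4, -0.1, -0.4]
finger_gap: 0.438
```

```bash
python3 go.py .5987 .2891 .020 -.27 1
```

```text
t 9.9 p [0.5991 0.2884 0.0262] th -0.269 zdir [ 0.003 -0.    -1.   ] q6 0.685 gap mm 39.9 F [-0.4 -0.1 -0.4] M [-0.05 -0.04 -0.04]
units/row [-0.0007  0.0014 -0.0124] tilt [0.0001 0.0008 0.    ] az -0.0002 az total -0.001 mm/row 6.3
```

Emit:
arm_command(
  moves=[0,0,0.001,-0.013,0,0,0,0,0,0,0,0,0,0,0.6,0,0,0,0,0,0,0.6,0,0,0,0,0,0,0.6,0,0,0,0,0,0,0.6,0,0,0.05,0,0,0,0.6,0,0,0.08,0,0,0,1,-0.04,0,0.06,0,0,0,1,-0.08,0.01,0,0,0,0,1,-0.08,0.01,0,0,0,0],
)

```text
t: 11.15
tool_pos: [0.5007, 0.2997, 0.1215]
orientation: [0.796, 0.605, 0.004, 0.002]
ft_force: [-0.9, 0.9, -0.9]
finger_gap: 0.897
```

```bash
python3 go.py .4203 .3157 .1 -.27 2
```

```text
t 11.15 p [0.5007 0.2997 0.1215] th -0.271 zdir [ 0.009  0.003 -1.   ] q6 0.774 gap mm 81.6 F [-0.9  0.9 -0.9] M [ 0.01 -0.08 -0.05]
units/row [-0.0804  0.016  -0.0215] tilt [-0.0008  0.0028  0.    ] az 0.0002 az total 0.001 mm/row 42.4
```

Emit:
arm_command(
  moves=[1,-0.08,0.016,-0.02,0,0.002,0,1,-0.08,0.016,-0.02,0,0,0,1,0,0,-0.05,0,0,0,1,0,0,-0.05,0,0,0,1,0,0,-0.03,0,0,0,1,0,0,0,0,0,0],
)

```text
t: 11.9
tool_pos: [0.4164, 0.3167, 0.0362]
orientation: [0.796, 0.606, 0.003, -0.0]
ft_force: [-0.4, -0.2, -0.1]
finger_gap: 1.001
```

```bash
python3 go.py .4203 .3157 .016 -.27 1
```

```text
t 11.9 p [0.4164 0.3167 0.0362] th -0.27 zdir [ 0.005  0.004 -1.   ] q6 0.873 gap mm 91.1 F [-0.4 -0.2 -0.1] M [ 0.01 -0.02 -0.03]
units/row [ 0.0078 -0.0021 -0.0404] tilt [-0.0014  0.0015  0.    ] az -0.0001 az total -0.0 mm/row 20.6
```

Emit:
arm_command(
  moves=[1,0.008,-0.002,-0.02,-0.001,0.001,0,0.5,0,0,-0.019,0,0,0,0,0,0,0,0,0,0,0,0,0,0,0,0,0,0,0,0,0,0,0,0,0,0,0,0,0,0,0,0,0,0,0,0,0,0,0,0,0,0,0,0,0,0,0,0,0,0,0,0,0,0,0.03,0,0,0],
)

```text
validation failed for argument at $.mo...
```

```bash
python3 go.py .5851 -.278 .15 0 11
```

```text
t 11.9 p [0.4164 0.3167 0.0362] th -0.27 zdir [ 0.005  0.004 -1.   ] q6 0.873 gap mm 91.1 F [-0.4 -0.2 -0.1] M [ 0.01 -0.02 -0.03]
units/row [ 0.0307 -0.1081  0.0207] tilt [-0.0014  0.0015  0.    ] az 0.0078 az total 0.27 mm/row 57.1
```

Refused because the row count was wrong, so the arm didn't move. Resending.

Emit:
arm_command(
  moves=[1,0.008,-0.002,-0.02,-0.001,0.001,0,0.5,0,0,-0.019,0,0,0,0,0,0,0,0,0,0,0,0,0,0,0,0,0,0,0,0,0,0,0,0,0,0,0,0,0,0,0,0,0,0,0,0,0,0,0,0,0,0,0,0,0],
)

```text
t: 12.9
tool_pos: [0.4223, 0.3165, 0.0176]
orientation: [0.796, 0.606, 0.003, 0.0]
ft_force: [-0.2, -0.1, 0.1]
finger_gap: 0.345
```

```bash
python3 go.py .5851 -.278 .15 0 11
```

```text
t 12.9 p [0.4223 0.3165 0.0176] th -0.27 zdir [ 0.004  0.003 -1.   ] q6 0.869 gap mm 31.4 F [-0.2 -0.1  0.1] M [-0.06 -0.13  0.03]
units/row [ 0.0296 -0.1081  0.0241] tilt [-0.0009  0.0014  0.    ] az 0.0078 az total 0.27 mm/row 57.3
```

Emit:
arm_command(
  moves=[0,0,0,0.06,0,0,0,0,0,-0.06,0.1,0,0,0.008,0,0.01,-0.1,0.07,0,0,0.008,0,0.02,-0.11,0.05,0,0,0.008,0,0.03,-0.11,0,0,0,0.008,0,0.03,-0.11,0,0,0,0.01,0,0.03,-0.11,0,0,0,0.01,0,0.03,-0.11,0,0,0,0.01,0,0.03,-0.11,0,0,0,0.01,0,0.03,-0.11,0,0,0,0.01],
)

```text
t: 14.15
tool_pos: [0.5284, -0.1612, 0.1638]
orientation: [0.706, 0.708, 0.004, 0.002]
ft_force: [0.8, 1.3, 0.2]
finger_gap: 0.342
```

```bash
python3 go.py .5851 -.278 .12 0 5
```

```text
t 14.15 p [ 0.5284 -0.1612  0.1638] th 0.002 zdir [ 0.009  0.003 -1.   ] q6 -0.348 gap mm 31.1 F [0.8 1.3 0.2] M [ 0.   -0.17 -0.06]
units/row [ 0.0227 -0.0467 -0.0175] tilt [-0.0011  0.003   0.    ] az -0.0001 az total -0.002 mm/row 27.4
```

Emit:
arm_command(
  moves=[0,0.038,-0.078,0,0,0.002,0,0,0.038,-0.078,0,0,0,0,0,0.037,-0.068,0,0,0,0,0,0,0,-0.04,0,0,0],
)

```text
t: 14.65
tool_pos: [0.5871, -0.2814, 0.1444]
orientation: [0.708, 0.706, 0.003, 0.001]
ft_force: [-0.0, 1.0, -0.3]
finger_gap: 0.345
```

```bash
python3 go.py .5851 -.278 .028 0 1;python3 - <<'E'
from h import *
shot("scene","pics/s3.png")
E
```

```text
t 14.65 p [ 0.5871 -0.2814  0.1444] th -0.002 zdir [ 0.006  0.002 -1.   ] q6 -0.486 gap mm 31.4 F [-0.   1.  -0.3] M [-0.01 -0.07 -0.03]
units/row [-0.004   0.0068 -0.2327] tilt [-0.0006  0.0018  0.    ] az 0.0007 az total 0.002 mm/row 116.4
```

View pics/s3.png

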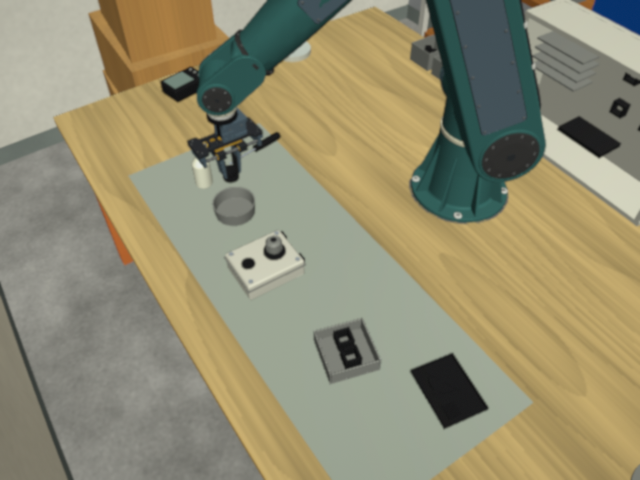

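Both clips lie in the bin (345,345). The plug hangs above the tub (234,205), clear of the bottle. Lowering it now.

Emit:
arm_command(
  moves=[0,-0.003,0.006,-0.07,0,0.001,0,0,0,0,-0.07,0,0,0,0,0,0,-0.06,0,0,0,0,0,0,-0.025,0,0,0,0,0,0,0,0,0,0],
)

```text
t: 15.32
tool_pos: [0.5791, -0.2708, 0.023]
orientation: [0.707, 0.707, -0.0, -0.005]
ft_force: [-0.2, -0.0, 0.1]
finger_gap: 0.344
```

```bash
python3 go.py .5851 -.278 .028 0 1
```

```text
t 15.325 p [ 0.5791 -0.2708  0.023 ] th 0.001 zdir [-0.007  0.007 -1.   ] q6 -0.48 gap mm 31.3 F [-0.2 -0.   0.1] M [-0.04 -0.11  0.05]
units/row [ 0.0121 -0.0145  0.0099] tilt [-0.0023 -0.0023 -0.    ] az -0.0003 az total -0.001 mm/row 10.6
```

Emit:
arm_command(
  moves=[0.65,0.006,-0.007,0,0,0,0,0.65,0,0,0,0,0,0,0.65,0,0,0,0,0,0,0.65,0,0,0,0,0,0,0.65,0,0,0.05,0,0,0,0.65,0,0,0.08,0,0,0,1,0,0.02,0.1,0,0,0,1,0,0.05,0.06,0,0,0,1,0,0.06,0,0,0,0,1,0,0.06,0,0,0,0],
)

```text
t: 16.58
tool_pos: [0.5831, -0.1789, 0.1769]
orientation: [0.708, 0.706, 0.001, -0.003]
ft_force: [-0.2, -0.4, 0.6]
finger_gap: 0.992
```

```bash
python3 go.py .5945 -.048 .15 1.45 9
```

```text
t 16.575 p [ 0.5831 -0.1789  0.1769] th -0.002 zdir [-0.002  0.005 -1.   ] q6 -0.339 gap mm 90.3 F [-0.2 -0.4  0.6] M [ 0.01 -0.08 -0.01]
units/row [ 0.0025  0.0291 -0.006 ] tilt [-0.0017 -0.0007 -0.    ] az 0.0514 az total 1.452 mm/row 14.9
```

Emit:
arm_command(
  moves=[1,0.003,0.03,0,-0.001,0,0.052,1,0.003,0.03,0,0,0,0.052,1,0.003,0.03,0,0,0,0.052,1,0.003,0.03,0,0,0,0.052,1,0.003,0.03,0,0,0,0.052,1,0.003,0.03,0,0,0,0.052,1,0.003,0.03,-0.01,0,0,0.052,1,0.003,0.03,-0.02,0,0,0.052,1,0.003,0.02,-0.02,0,0,0.052],
)

```text
t: 17.7
tool_pos: [0.5969, -0.0433, 0.1541]
orientation: [0.027, 1.0, -0.001, 0.0]
ft_force: [0.1, -0.7, 0.3]
finger_gap: 0.999
```

```bash
python3 go.py .5945 -.048 .074 1.45 3;python3 - <<'E'
from h import *
shot("scene","pics/s4.png");crop("pics/s4.png",200,170,120,90,6,"pics/s4c.png")
E
```

```text
t 17.7 p [ 0.5969 -0.0433  0.1541] th 1.516 zdir [ 0.001 -0.001 -1.   ] q6 -1.626 gap mm 90.9 F [ 0.1 -0.7  0.3] M [ 0.13 -0.17  0.06]
units/row [-0.0016 -0.0032 -0.0534] tilt [0.0003 0.0002 0.    ] az -0.007 az total -0.066 mm/row 26.7
```

View pics/s4c.png

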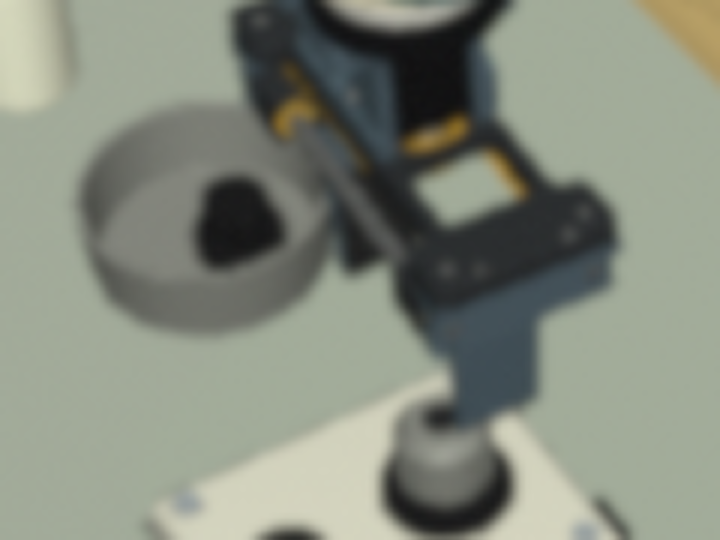

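Emit:
arm_command(
  moves=[1,-0.004,-0.009,-0.05,0,0,0,1,0,0,-0.05,0,0,0,1,0,0,-0.04,0,0,0,1,0,0,-0.01,0,0,0,1,0,0,0,0,0,0],
)

```text
t: 18.38
tool_pos: [0.5951, -0.0475, 0.0772]
orientation: [0.027, 1.0, -0.001, 0.001]
ft_force: [0.1, -1.0, 0.9]
finger_gap: 1.0
```

```bash
python3 go.py .5949 -.048 .071 1.45 1
```

```text
t 18.375 p [ 0.5951 -0.0475  0.0772] th 1.516 zdir [ 0.001 -0.001 -1.   ] q6 -1.634 gap mm 91.0 F [ 0.1 -1.   0.9] M [ 0.09 -0.13  0.04]
units/row [-0.0004 -0.001  -0.0123] tilt [0.0003 0.0004 0.    ] az -0.0211 az total -0.066 mm/row 6.2
```

Emit:
arm_command(
  moves=[0,0,0,-0.012,0,0,0,0,0,0,0,0,0,0,0,0,0,0,0,0,0,0,0,0,0,0,0,0,0,0,0,0,0,0,0,0,0,0,0,0,0,0,0,0,0,0,0,0,0,0,0,0,0,0,0,0],
  newtons=25,
)

```text
t: 19.38
tool_pos: [0.5964, -0.0457, 0.0731]
orientation: [0.028, 1.0, 0.001, 0.002]
ft_force: [0.8, -1.2, -1.1]
finger_gap: 0.429
```

```bash
python3 go.py .5949 -.048 .071 1.45 1
```

```text
t 19.375 p [ 0.5964 -0.0457  0.0731] th 1.515 zdir [ 0.004  0.001 -1.   ] q6 -1.633 gap mm 39.0 F [ 0.8 -1.2 -1.1] M [-0.49 -0.15  0.  ]
units/row [-0.003  -0.0045 -0.0041] tilt [-0.0003  0.0013  0.    ] az -0.0208 az total -0.065 mm/row 3.4
```

Emit:
arm_command(
  moves=[0,0,0,-0.0002,0,0,-0.04,0,0,0,-0.0002,0,0,-0.04,0,0,0,-0.0002,0,0,-0.04,0,0,0,-0.0002,0,0,-0.04,0,0,0,-0.0002,0,0,-0.04,0,0,0,-0.0002,0,0,-0.04,0,0,0,-0.0002,0,0,-0.04,0,0,0,-0.0002,0,0,-0.04],
)

```text
t: 20.38
tool_pos: [0.5968, -0.045, 0.0724]
orientation: [0.52, 0.854, 0.0, 0.002]
ft_force: [1.3, 2.5, 0.1]
finger_gap: 0.43
```

```bash
python3 go.py .5949 -.048 .071 1.45 1
```

```text
t 20.375 p [ 0.5968 -0.045   0.0724] th 0.478 zdir [ 0.004 -0.002 -1.   ] q6 -0.59 gap mm 39.1 F [1.3 2.5 0.1] M [ 0.33 -0.13  0.08]
units/row [-0.0038 -0.0059 -0.0028] tilt [0.0006 0.0013 0.    ] az 0.3095 az total 0.972 mm/row 3.8
```

Emit:
arm_command(
  moves=[0,0,0,-0.0002,0,0,-0.04,0,0,0,-0.0002,0,0,-0.04,0,0,0,-0.0002,0,0,-0.04,0,0,0,-0.0002,0,0,-0.04,0,0,0,-0.0002,0,0,-0.03],
)

```text
t: 21.0
tool_pos: [0.5973, -0.0449, 0.072]
orientation: [0.755, 0.656, 0.0, 0.002]
ft_force: [0.5, 1.4, -0.2]
finger_gap: 0.431
```

```bash
python3 go.py .5949 -.048 .071 1.45 1
```

```text
t 21.0 p [ 0.5973 -0.0449  0.072 ] th -0.14 zdir [ 0.003 -0.003 -1.   ] q6 0.031 gap mm 39.2 F [ 0.5  1.4 -0.2] M [0.31 0.01 0.08]
units/row [-0.0048 -0.0063 -0.002 ] tilt [0.0011 0.001  0.    ] az 0.5063 az total 1.59 mm/row 4.1
```

Emit:
arm_command(
  moves=[0,0,0,-0.0001,0,0,-0.025,0,0,0,-0.0001,0,0,-0.025,0,0,0,-0.0001,0,0,-0.025],
)

```text
t: 21.38
tool_pos: [0.5975, -0.0449, 0.0719]
orientation: [0.829, 0.559, -0.0, 0.002]
ft_force: [0.7, 0.9, -0.8]
finger_gap: 0.431
```

```bash
python3 go.py
```

```text
t 21.375 p [ 0.5975 -0.0449  0.0719] th -0.385 zdir [ 0.002 -0.004 -1.   ] q6 0.276 gap mm 39.2 F [ 0.7  0.9 -0.8] M [ 0.33 -0.02  0.08]
```

Emit:
arm_command(
  moves=[0,0,0,-0.0001,0,0,-0.025,0,0,0,-0.0001,0,0,-0.025,0,0,0,-0.0001,0,0,-0.025],
)

```text
t: 21.75
tool_pos: [0.5977, -0.0449, 0.0717]
orientation: [0.891, 0.454, -0.0, 0.002]
ft_force: [1.6, 0.6, -0.7]
finger_gap: 0.429
```

```bash
python3 go.py
```

```text
t 21.75 p [ 0.5977 -0.0449  0.0717] th -0.629 zdir [ 0.002 -0.004 -1.   ] q6 0.52 gap mm 39.1 F [ 1.6  0.6 -0.7] M [0.34 0.01 0.07]
```

Emit:
arm_command(
  moves=[0,0,0,-0.0001,0,0,-0.025,0,0,0,-0.0001,0,0,-0.025],
)

```text
t: 22.0
tool_pos: [0.5978, -0.0451, 0.0716]
orientation: [0.925, 0.38, -0.0, 0.002]
ft_force: [0.9, 1.2, -0.9]
finger_gap: 0.431
```

```bash
python3 go.py
```

```text
t 22.0 p [ 0.5978 -0.0451  0.0716] th -0.792 zdir [ 0.001 -0.004 -1.   ] q6 0.683 gap mm 39.2 F [ 0.9  1.2 -0.9] M [ 0.29 -0.    0.09]
```

Emit:
arm_command(
  moves=[0,0,0,-0.0001,0,0,-0.025,0,0,0,-0.0001,0,0,-0.025],
)

```text
t: 22.25
tool_pos: [0.5979, -0.0451, 0.0715]
orientation: [0.953, 0.303, -0.0, 0.002]
ft_force: [0.4, 0.6, -0.7]
finger_gap: 0.428
```

```bash
python3 go.py
```

```text
t 22.25 p [ 0.5979 -0.0451  0.0715] th -0.955 zdir [ 0.001 -0.004 -1.   ] q6 0.846 gap mm 39.0 F [ 0.4  0.6 -0.7] M [ 0.32 -0.03  0.09]
```

Emit:
arm_command(
  moves=[0,0,0,-0.0001,0,0,-0.02,0,0,0,-0.0001,0,0,-0.02],
)

```text
t: 22.5
tool_pos: [0.598, -0.0452, 0.0714]
orientation: [0.971, 0.24, -0.0, 0.002]
ft_force: [0.8, 1.0, -0.9]
finger_gap: 0.429
```

```bash
python3 go.py
```

```text
t 22.5 p [ 0.598  -0.0452  0.0714] th -1.085 zdir [ 0.    -0.003 -1.   ] q6 0.976 gap mm 39.1 F [ 0.8  1.  -0.9] M [ 0.32 -0.01  0.07]
```

Emit:
arm_command(
  moves=[0,0,0,-0.0001,0,0,-0.02,0,0,0,-0.0001,0,0,-0.02],
)

```text
t: 22.75
tool_pos: [0.5981, -0.0453, 0.0713]
orientation: [0.984, 0.177, -0.0, 0.001]
ft_force: [0.3, 2.1, -0.0]
finger_gap: 0.433
```

```bash
python3 go.py
```

```text
t 22.75 p [ 0.5981 -0.0453  0.0713] th -1.215 zdir [-0.    -0.003 -1.   ] q6 1.106 gap mm 39.4 F [ 0.3  2.1 -0. ] M [0.45 0.01 0.48]
```

Emit:
arm_command(
  moves=[0,0,0,-0.0001,0,0,-0.02,0,0,0,-0.0001,0,0,-0.02],
)

```text
t: 23.0
tool_pos: [0.598, -0.0456, 0.0713]
orientation: [0.994, 0.113, -0.001, 0.002]
ft_force: [-0.4, 1.2, 1.7]
finger_gap: 0.426
```

```bash
python3 go.py
```

```text
t 23.0 p [ 0.598  -0.0456  0.0713] th -1.343 zdir [-0.001 -0.004 -1.   ] q6 1.234 gap mm 38.8 F [-0.4  1.2  1.7] M [0.24 0.   0.72]
```

Emit:
arm_command(
  moves=[0,0,0,-0.0001,0,0,-0.02,0,0,0,-0.0001,0,0,-0.02],
)

```text
t: 23.25
tool_pos: [0.5981, -0.0457, 0.0714]
orientation: [0.999, 0.05, -0.001, 0.002]
ft_force: [-2.6, 0.5, 1.7]
finger_gap: 0.434
```

```bash
python3 go.py
```

```text
t 23.25 p [ 0.5981 -0.0457  0.0714] th -1.471 zdir [-0.001 -0.004 -1.   ] q6 1.362 gap mm 39.5 F [-2.6  0.5  1.7] M [0.23 0.49 0.85]
```

The stop was reached at th ≈ -1.2: Mz jumped from 0.08 to 0.5–0.85 N·m and z stopped falling. Now backing off.

Emit:
arm_command(
  moves=[0,0,0,0,0,0,0.02,0,0,0,0.0001,0,0,0.04,0,0,0,0.0002,0,0,0.04,0,0,0,0.0002,0,0,0.04,0,0,0,0.0002,0,0,0.04],
)

```text
t: 23.88
tool_pos: [0.5978, -0.0454, 0.0717]
orientation: [0.943, 0.333, -0.0, 0.001]
ft_force: [0.3, 2.6, -0.5]
finger_gap: 0.427
```

```bash
python3 go.py 0 0 0 .12 1
```

```text
t 23.875 p [ 0.5978 -0.0454  0.0717] th -0.892 zdir [ 0.    -0.003 -1.   ] q6 0.781 gap mm 38.9 F [ 0.3  2.6 -0.5] M [ 0.4  -0.01 -0.07]
units/row [-1.1957  0.0907 -0.1435] tilt [0.0009 0.0001 0.    ] az 0.322 az total 1.012 mm/row 603.8
```

Emit:
arm_command(
  moves=[0,0,0,0.0002,0,0,0.04,0,0,0,0.0002,0,0,0.04,0,0,0,0.0002,0,0,0.04,0,0,0,0.0002,0,0,0.04,0,0,0,0.0002,0,0,0.04,0,0,0,0.0002,0,0,0.04],
)

```text
t: 24.62
tool_pos: [0.5974, -0.0451, 0.0722]
orientation: [0.747, 0.665, 0.0, 0.0]
ft_force: [-0.5, 1.4, -0.3]
finger_gap: 0.431
```

```bash
python3 go.py 0 0 0 .12 1
```

```text
t 24.625 p [ 0.5974 -0.0451  0.0722] th -0.115 zdir [ 0.001 -0.    -1.   ] q6 0.001 gap mm 39.2 F [-0.5  1.4 -0.3] M [ 0.27 -0.05 -0.09]
units/row [-1.1948  0.0901 -0.1445] tilt [0.0001 0.0002 0.    ] az 0.0748 az total 0.235 mm/row 603.4
```

Emit:
arm_command(
  moves=[0,0,0,0.0002,0,0,0.038,0,0,0,0.0002,0,0,0.036,0,0,0,0.0001,0,0,0.036,0,0,0,0,0,0,0,0,0,0,0,0,0,0],
)

```text
t: 25.25
tool_pos: [0.5972, -0.0451, 0.0725]
orientation: [0.618, 0.786, 0.0, -0.0]
ft_force: [-0.5, 1.4, -0.9]
finger_gap: 0.427
```

```bash
python3 go.py 0 0 0 .22 1
python3 - <<'E'
from h import *
a,_=shot("scene","pics/s5.png");shot("top","pics/t5.png")
crop("pics/s5.png",205,170,120,90,6,"pics/s5c.png");crop("pics/t5.png",160,170,300,150,2,"pics/t5c.png")
print(observe()['t'])
E
```

```text
t 25.25 p [ 0.5972 -0.0451  0.0725] th 0.238 zdir [ 0.     0.001 -1.   ] q6 -0.353 gap mm 38.9 F [-0.5  1.4 -0.9] M [ 0.29 -0.16  0.06]
units/row [-1.1944  0.0901 -0.145 ] tilt [-0.0002  0.0001  0.    ] az -0.0058 az total -0.018 mm/row 603.3
25.35
```

View pics/s5c.png

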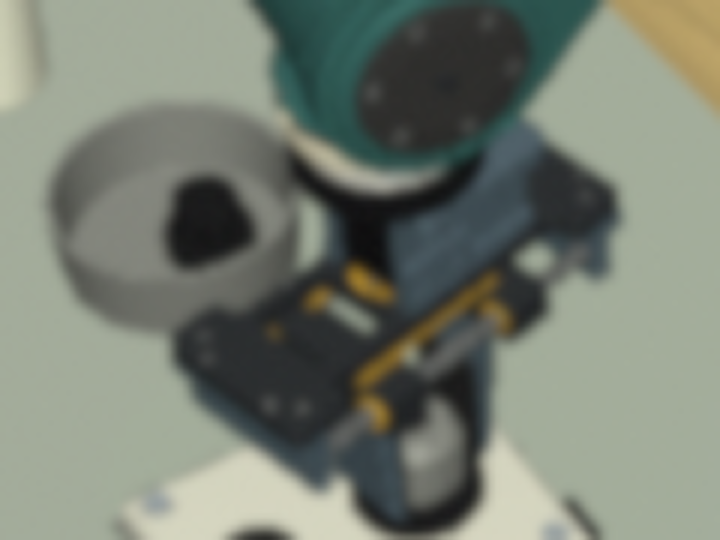

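View pics/s5.png

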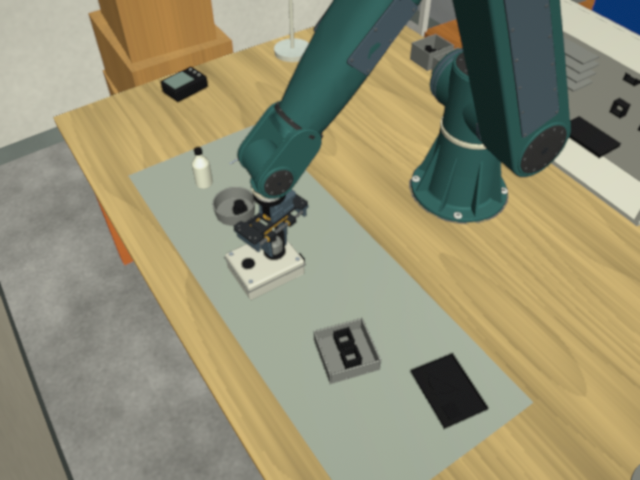

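Both clips are in the bin (345,345), the plug is in the tub (238,207), the bottle and cassette look unmoved, and the fingers hold the cap. One settle check, then I'll hand in.

Emit:
arm_command(
  moves=[0,0,0,0,0,0,0,0,0,0,0,0,0,0,0,0,0,0,0,0,0],
)

```text
t: 25.72
tool_pos: [0.5972, -0.0451, 0.0725]
orientation: [0.618, 0.786, 0.0, -0.0]
ft_force: [-0.5, 0.4, 0.1]
finger_gap: 0.426
```

```bash
python3 go.py; python3 -c "
from bench import *
s=observe();print(s['qd'].round(3));print(job_done())"
```

```text
t 25.725 p [ 0.5972 -0.0451  0.0725] th 0.237 zdir [ 0.     0.001 -1.   ] q6 -0.352 gap mm 38.8 F [-0.5  0.4  0.1] M [ 0.29 -0.18  0.06]
[-0.001 -0.     0.     0.001  0.001  0.004]
the job is handed in; nothing more can be done
None
```

I put both clips in the square bin and the plug in the round tub. I then screwed the cap down to its stop, backed it off about a quarter turn, and handed the job in at 25.7 s still gripping it at 25 N.

**Leftovers:** the last scene picture shows both clips in the bin and the plug in the tub. The bottle and cassette look unmoved. The screwdriver was mostly hidden behind the arm in that picture, so I could not check it at the end, but the arm never went near it after the start.

**Bottoming out:** the wrist moment about the vertical jumped from 0.08 to as much as 0.85 N·m after about 2.7 rad of clockwise turning, and the tool stopped sinking. I take that as the hard stop.

**Quarter turn:** the final setting is an estimate of 1.44 to 1.71 rad off the stop, against 1.57 ± 0.4 allowed. The spread comes from the fingers turning about 0.27 rad further after the stop, partly slipping and partly twisting. The gripper hides the cap's rib, so no picture confirms the angle. The tool rose 1.1 mm while backing off, but I commanded that rise, so it is only weak support.

**Last readings:** the arm was still, with the fingers holding at a 39 mm opening and almost no wrist force. The grasp point is about 4 mm from the measured cap axis and about 7 mm above its grip point.

One move call was refused for having too many rows. Nothing moved, and I resent it.

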